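Load a lens barrel into the bench ramp and bolt it in

ROBOT

A 6-joint arm with a two-finger parallel gripper is mounted at the origin on the work surface. World frame = base frame: x ahead of the robot, y to its left, z up, the work surface at z = 0. Lengths are in m, angles in rad, forces in N, time in s.
With the tool pointing down it reaches from about 0.325 to 0.9 m from the base axis. Payload 6.1 kg.
Tool frame: the origin (TCP) lies at the very end of the fingers, on their centre line; the grasp point (between the pads) lies 19 mm behind it; z points along the fingers, y is the direction in which the jaws open and shut (so a half turn about z gives the same grasp; the last joint's range is limited). The gripper opens to 85 mm and grips with 20 to 120 N. Pads are 22 mm wide; open, the fingers measure 114 mm over their backs; the gripper's body (76 mm by 85 mm) begins 54 mm behind the grasp point. The pads swing forward as they close: fully open they stand 13 mm farther back than shut.
Start: joints at [-0.126, 0.22, 1.526, -0, 1.395, -0.126], TCP at [0.625, -0, 0.231] pointing down, gripper open.
Joint ranges: [-2.98, 2.98], [-0.91, 2.08], [0.09, 2.57], [-1.24, 4.39], [0.2, 2.65], [-2.68, 2.68]. Speed limits (rad/s): [2.57, 2.57, 3.01, 3.14, 3.14, 3.14].

INTERFACE

Orientations are given as a unit quaternion [x, y, z, w].
In Python, from workcell import arm gives the robot as it stands.
- The arm moves only by the shell command python3 -m jog 'ROWS' [FORCE]. ROWS is JSON, a list of rows, each a list of 7 numbers: the gripper's target within -1 to 1 (fully open at 1, half-way at 0, shut at -1), then the shift along the tool's x, y, z each as a share of 0.25 m, from -1 to 1, then the turn, a rotation vector about the tool's x, y, z each as a share of 180 degrees, from -1 to 1. A call has 1 to 10 rows; each row is the pose to reach, as a shift and turn from the pose measured when the call began, along the tool's axes at that moment, turning the shorter way round; what a row does not reach only later rows make up. A row lasts 1/12 s, in which the tool goes at most 41.7 mm and 7.16 degrees, less where a joint would pass 70% of its speed; a pose out of reach is approached as far as the arm can. A call with a number of a shift or a turn outside -1 to 1 is refused whole. A call with a gripper value outside its range is refused whole. The fingers move at their own pace and stop on an object; FORCE is the grip in N (left out, the last holds). Time passes only in rows, so rows that repeat a pose let the fingers close. It gives the time, the measured TCP pose, the force and the opening at its end, in the units of the state.
- arm.get_state(): the state, without advancing time (a new reading comes with each control period).
- arm.capture(name): name is "scene" or "side" or "wrist"; returns the picture (480x640x3 uint8, blue, green, red); there is no depth.
- arm.camera_params(name): a dict with "vfov" (degrees; the focal length in pixels is half the picture's height over the tangent of half this angle, whatever the lens; pixels are square), "cx", "cy" (the principal point, pixels), "k1" (the pictures are not rectified: a ray, as slopes to the right and down, at radius r is drawn at 1 + k1 r^2 times it, then the intrinsics apply), "view" (4x4, takes a point from world to camera coordinates); the wrist camera has in their place "hand_eye" (4x4, takes a point from camera to tool coordinates, whose origin is the TCP and whose axes are the flange's). Camera axes: x right, y down, z forward; pixel columns grow to the right and rows downward; lengths in m; the calibration is good to about 2 mm. A picture is of the moment at which its call begins: read the wrist's pose just before it. camera_params takes no time and is no camera call.
- arm.job_done(): hands the job in, once; it reports no verdict.
Trained networks look in the newest picture that a camera, given by its name, has taken for a name from the list of things; names that differ only in an ending like _2 or _b are one class to them, and where a whole thing is asked for, a point or a joint stands for the part that bears it (a point fixed in the world has none). Each returns a list of dicts, best first, with "confidence" (0 to 1); they miss things now and then, are a little off and sometimes report something else, mostly with a low value. They report only what shows in the picture. A call takes as long as a camera call. They do not tell look-alikes from the thing itself.
- arm.spot_in(name, camera): "position" ([x, y, z] in m, in the coordinates of the camera as it stood for that picture, good to about 4 mm: the middle of the surface that is visible of it).
- arm.place_of(name, camera): "position" ([x, y, z] in m, in the coordinates of the camera as it stood for that picture, good to about 4 mm: a listed point, or the origin of a listed thing).
The state is a dict: "t": time; "joint_positions": joint angles; "dq": joint speeds; "tau": joint torques, N m; "tool_pos": TCP position; "ee_rot": TCP orientation; "force": force on the tool from outside, world axes, zero at the start; "ft_torque": the same for the moment, N m; "grip_width": finger opening in m.
Only numpy, scipy, OpenCV 4.12 (cv2) and the standard library are available. Lean on these libraries where they do the work, as an engineer would, in place of code of your own. Each camera call takes 0.05 s, during which the arm holds its last target.

TASK

Push the lens barrel that lies in the sloped gutter slowly up the slope with a fingertip, over the crest and into the nest against the end stop, so that it cannot roll back. Then push the bolt's black tab towards the gutter until the bolt is fully shut behind the barrel. Only push: do not lift or fling the barrel, and leave everything else on the bench where it is.

Things in the scene. Friction and masses are not known exactly. Their poses are not given: they have to be found in the camera images.
- ramp: Fixed loading ramp: a straight dark grey gutter with low aluminium side walls. Origin: centre of its underside, on the bench; x points uphill along the gutter, y to the left looking uphill, z up. 62 mm wide inside (y -31 to 31); walls 6 mm thick, 10 mm above the floor. The floor, level across, climbs at 7 degrees from z 18 mm at x -130 to z 43 mm at x 75 mm, the crest.
- lip (a point): Top middle of the low lip that closes the gutter's lower end, at x -132 mm in the ramp's frame. The lip is 6 mm thick and stands 8 mm above the floor. Free space beyond it.
- barrel: Loose lens barrel: an aluminium cylinder with a black band and glass ends, 40 mm in diameter, 56 mm long, about 0.16 kg. Origin at its centre, y axis along the cylinder. It lies across the gutter, against the lower lip at the start (centre at x -114, y 0, z 40 mm in the ramp's frame). It rolls freely, and rolls back down if let go before the crest.
- nest (a point): Where the barrel's centre is when home in the nest: x 93, y 0, z 61 mm in the ramp's frame. Past the crest the floor falls at 9 degrees to the upper stop, a plate with its face at x 113 mm, 8 mm thick, top at z 88 mm; the barrel rolls the last millimetres by itself.
- bolt (a joint): How far the bolt is pushed in: 0 withdrawn (rod out of the gutter), 0.045 m fully shut (rod past the middle of the gutter, just downhill of the barrel at home). Starts at 0 to 0.008 m, slides with about 1 N of friction, stays where left. The 8 mm steel rod lies along the ramp's y at x 66, z 61 mm and moves towards -y, from the left side.
- bolt_tab (a point): Middle of the outer face of the bolt's upright black tab, the face to push (it looks along the ramp's +y). Tab 24 mm wide along the gutter, 8 mm thick, 34 mm high (17 mm above and below this point). At joint 0 it is at x 66, y 104, z 69 mm in the ramp's frame; fully shut y 59. The bolt's guide block is at x 55 to 77, y 38 to 48, top z 72 mm.
- eyepiece: Bystander: a black eyepiece standing on end, 38 mm across, 56 mm high, beside the gutter. Not to be disturbed. Origin at the centre of its underside.
- dish: Bystander: a shallow glass dish, 60 mm across, 14 mm high, beside the gutter. Not to be disturbed. Origin at the centre of its underside.
- jar: Bystander: a small amber jar, 44 mm across, 50 mm high, beside the gutter. Not to be disturbed. Origin at the centre of its underside.
- reagent: Bystander: an amber bottle, 64 mm across, 105 mm high. Not to be disturbed. Origin at the centre of its underside.
- beaker: Bystander: a glass beaker, 70 mm across, 90 mm high. Not to be disturbed. Origin at the centre of its underside.
- slidebox: Bystander: a grey slide box, 90 x 160 mm, 32 mm high. Not to be disturbed. Origin at the centre of its underside.
- spatula: Bystander: a thin steel lab spatula, 160 mm long, 6 mm thick, with a flat blade 12 mm wide, lying on the bench. Not to be disturbed. Origin at the centre of its underside.
Things that resemble listed ones, but are neither listed nor needed, are in the scene too. Leave any pink or purple look-alike of the barrel alone.

How it is judged:
On the way, in this order (a step that is already met when the one before it is completed fails the run):
1. the barrel lies home in the nest against the upper stop, with the bolt still open (distance between barrel and nest below 0.006 m and linear speed of barrel below 0.03 m/s and value of joint bolt below 0.03 m), for 0.2 s.
2. the bolt is shut behind it (distance between barrel and nest below 0.006 m and value of joint bolt above 0.04 m), for 0.2 s.
At the end, for the whole second after the job is handed in: The barrel rests in the nest, its centre within 6 mm of the nest point, and the bolt is pushed in at least 40 of its 45 mm (all of step 2 and linear speed of barrel below 0.02 m/s); the robot touches nothing.
It fails at once if the barrel is lifted (its centre rises some 10 to 18 mm above where it would be lying on the floor) (z of barrel in the frame of ramp above 0.074 m or (x of barrel in the frame of ramp below -0.08 m and z of barrel in the frame of ramp above 0.054 m) or (x of barrel in the frame of ramp below -0.02 m and z of barrel in the frame of ramp above 0.062 m) or (x of barrel in the frame of ramp below 0.04 m and z of barrel in the frame of ramp above 0.069 m)).
It fails at once if the barrel is flung or let roll away (faster than 0.4 m/s) (linear speed of barrel above 0.4 m/s).
It fails at once if a bystander is shifted by more than 20 mm (distance of any of eyepiece, dish, jar, reagent, beaker, slidebox, spatula from where it was at the start of the episode above 0.02 m).
It also fails if it takes over 54 s, if anything falls off the work surface, if the arm or the gripper's body presses on something with over 40 N, if the wrist force passes 120 N, or if a joint passes its speed limit or range.

## Working session

There is one attempt and no reset: what is moved stays moved. The work goes in short steps, Python scripts to look and compute and a shell command to move; the robot and the scene stay as the last step left them, time stands still between calls to the robot, and variables do not carry over. Pictures are saved under pics/ and viewed, and the job is handed in when it is done.

```bash
ls; mkdir -p pics
python3 - <<'E'
from workcell import arm
import cv2
print(arm.get_state())
for c in ("scene","side","wrist"):
    cv2.imwrite(f"pics/{c}0.png",arm.capture(c)); p=arm.camera_params(c); print(c,p)
    for n in ("ramp","lip","barrel","nest","bolt_tab"):
        print(n,[(round(d["confidence"],2),[round(float(v),4) for v in d["position"]]) for d in arm.place_of(n,c)])
E
```

```text
pics
{'t': 0.0, 'joint_positions': array([-1.26087816e-01,  2.21227878e-01,  1.52763177e+00, -8.58336270e-06,
        1.39474938e+00, -1.26098812e-01]), 'dq': array([ 0.00135141,  0.00022763,  0.00195863, -0.00068784, -0.00155801,
        0.00074145]), 'tau': array([-5.06932320e-04, -4.96913910e+01, -3.89390445e+01, -4.46828235e-04,
        1.12446505e-02,  2.49123751e-06]), 'tool_pos': array([6.24368740e-01, 8.09617290e-05, 2.30187259e-01]), 'ee_rot': array([ 7.07102000e-01,  7.07110844e-01, -6.20922136e-04, -7.94301964e-04]), 'force': array([-0.54524338,  0.45455389,  0.34151367]), 'ft_torque': array([-0.01411494, -0.0041537 , -0.01529666]), 'grip_width': 0.08549142265122188}
scene {'vfov': 45.06133921108435, 'cx': 322.12364080102503, 'cy': 244.34656358767526, 'k1': -0.04673454791189132, 'view': array([[ 1.94849125e-01,  9.80833226e-01,  3.45445525e-05,
        -1.49898435e-01],
       [ 8.27171140e-01, -1.64304190e-01, -5.37393747e-01,
        -4.29248323e-01],
       [-5.27087966e-01,  1.04739276e-01, -8.43331465e-01,
         1.90868740e+00],
       [ 0.00000000e+00,  0.00000000
[... 1220 characters left out ...]
6396888424, 'cy': 235.9191037209463, 'k1': -0.05332839021315718, 'hand_eye': array([[ 2.33635712e-04, -9.65354097e-01, -2.60943314e-01,
         6.55762363e-02],
       [ 9.99999954e-01,  1.75210354e-04,  2.47163521e-04,
        -6.62144038e-05],
       [-1.92880347e-04, -2.60943359e-01,  9.65354094e-01,
        -1.43871339e-01],
       [ 0.00000000e+00,  0.00000000e+00,  0.00000000e+00,
         1.00000000e+00]])}
ramp [(0.97, [-0.0241, 0.0498, 0.4032])]
lip []
barrel [(0.91, [-0.016, 0.1668, 0.3897]), (0.66, [-0.1329, 0.2088, 0.4243]), (0.65, [-0.2316, 0.1391, 0.4035])]
nest [(0.93, [-0.0203, -0.0229, 0.3159])]
bolt_tab [(0.93, [-0.1211, 0.0039, 0.3163]), (0.74, [-0.0231, 0.0476, 0.4002])]
```

View pics/scene0.png

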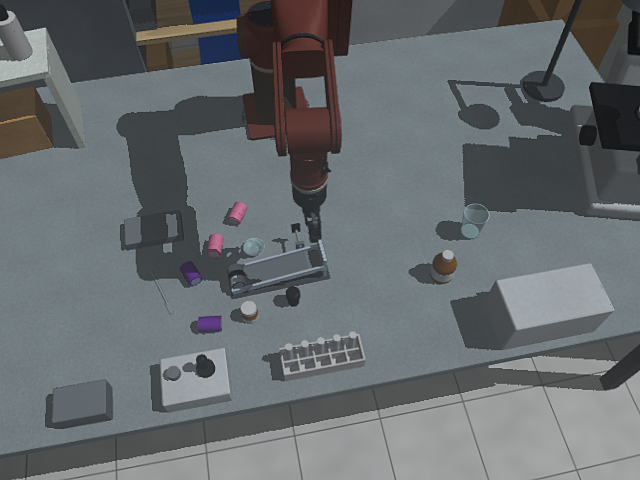

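View pics/side0.png

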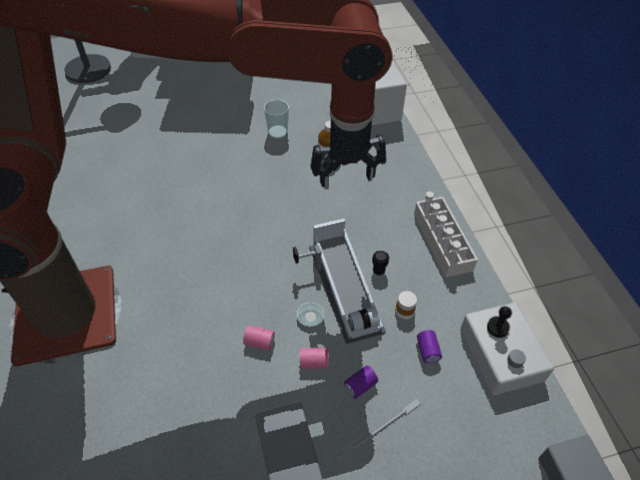

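View pics/wrist0.png

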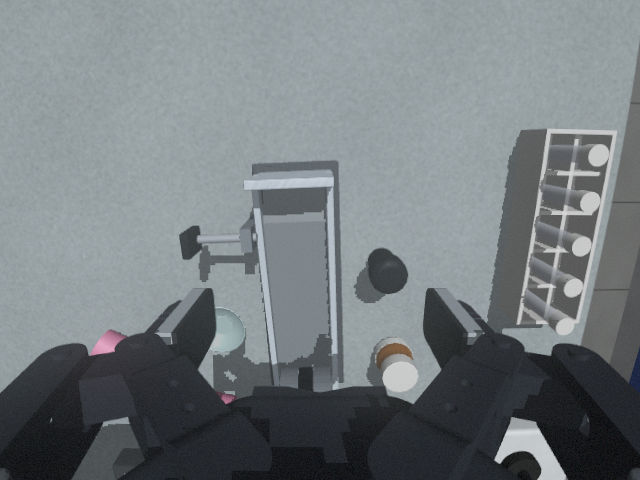

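```bash
cat > h.py <<'E'
from workcell import arm
import numpy as np, cv2
from scipy.spatial.transform import Rotation as R
def Tcam(c,st=None):
    p=arm.camera_params(c)
    if c!="wrist": return np.linalg.inv(p["view"])
    st=st or arm.get_state()
    T=np.eye(4);T[:3,:3]=R.from_quat(st["ee_rot"]).as_matrix();T[:3,3]=st["tool_pos"]
    return T@p["hand_eye"]
def w(c,v,st=None): return (Tcam(c,st)@np.r_[v,1])[:3]
def proj(c,P,st=None):
    p=arm.camera_params(c);q=(np.linalg.inv(Tcam(c,st))@np.r_[P,1])[:3]
    s=q[:2]/q[2];s=s*(1+p["k1"]*(s@s));f=240/np.tan(np.radians(p["vfov"])/2)
    return f*s+[p["cx"],p["cy"]]
E
python3 - <<'E'
from h import *
D={"scene":dict(ramp=[[-0.1159, 0.0748, 1.5788],[-0.2461, 0.0927, 1.5429]],lip=[[-0.2461, 0.0947, 1.5443],[-0.1906, 0.009, 1.6243]],barrel=[[-0.353, 0.0798, 1.5557],[-0.287, 0.2022, 1.4812],[-0.2452, -0.0906, 1.6679],[-0.3005, 0.0003, 1.6086]],nest=[[-0.0255, 0.0313, 1.5373]],tab=[[-0.0729, -0.0482, 1.5751]]),
"side":dict(ramp=[[0.0462, 0.1372, 1.2726]],lip=[[0.0892, 0.2157, 1.1709]],barrel=[[-0.0199, 0.2658, 1.137],[-0.13, 0.2273, 1.1611],[0.0814, 0.1922, 1.165],[0.2139, 0.2494, 1.1561],[0.0752, 0.3035, 1.0979]],nest=[[0.0226, 0.0279, 1.2818]],tab=[[0.024, 0.0265, 1.283],[-0.0637, 0.0616, 1.24]]),
"wrist":dict(ramp=[[-0.0241, 0.0498, 0.4032]],barrel=[[-0.016, 0.1668, 0.3897],[-0.1329, 0.2088, 0.4243],[-0.2316, 0.1391, 0.4035]],nest=[[-0.0203, -0.0229, 0.3159]],tab=[[-0.1211, 0.0039, 0.3163],[-0.0231, 0.0476, 0.4002]])}
for c in D:
  for n in D[c]:
    for v in D[c][n]:
      P=w(c,v); print(c,n,P.round(4),proj(c,P).round())
E
```

```text
scene ramp [ 0.5974 -0.084   0.0073] [280. 272.]
scene ramp [ 0.6058 -0.2184  0.028 ] [230. 279.]
scene lip [ 0.6067 -0.2186  0.0257] [230. 280.]
scene lip [ 0.5045 -0.1417  0.0043] [254. 248.]
scene barrel [ 0.5676 -0.3198  0.0241] [191. 274.]
scene barrel [ 0.7209 -0.283   0.0212] [210. 323.]
scene barrel [ 0.3885 -0.1743  0.0211] [237. 213.]
scene barrel [ 0.4841 -0.2497  0.0222] [214. 244.]
scene nest [0.6009 0.0074 0.0657] [313. 256.]
scene tab [ 0.506  -0.022   0.0766] [295. 227.]
side ramp [ 0.6035 -0.0864 -0.0028] [343. 287.]
side lip [ 0.6115 -0.2188  0.0248] [365. 330.]
side barrel [ 0.4905 -0.2482  0.017 ] [313. 358.]
side barrel [ 0.3961 -0.1758  0.0221] [259. 336.]
side barrel [ 0.6075 -0.2031  0.0444] [362. 319.]
side barrel [ 0.7227 -0.2857  0.0159] [427. 348.]
side barrel [ 0.568  -0.3253  0.0237] [361. 382.]
side nest [0.6035 0.0063 0.0605] [332. 238.]
side tab [0.6053 0.0077 0.0605] [333. 238.]
side tab [ 0.5062 -0.0218  0.0696] [293. 254.]
wrist ramp [ 0.601  -0.0877 -0.001 ] [298. 279.]
wrist barrel [ 0.6091 -0.1972  0.0425] [305. 384.]
wrist barrel [ 0.4922 -0.2468  0.0201] [211. 405.]
wrist barrel [ 0.3935 -0.1741  0.0219] [123. 354.]
wrist nest [0.6047 0.0052 0.0643] [297. 211.]
wrist tab [ 0.5039 -0.0208  0.0708] [186. 240.]
wrist tab [ 0.602  -0.0848  0.0013] [299. 278.]
```

The silver, black-banded cylinder in the gutter is at scene ≈(238,278), side (362,319) and wrist (305,384). Its look-alikes are pink at scene (237,213) and (215,245), and purple at (191,274) and (209,324). By the description, the silver one in the gutter is the barrel. Next I fit the ramp pose and check it in a close crop.

Run:
```python
from h import *
from scipy.optimize import least_squares
obs=[((-132,0,25.7),[(.6067,-.2186),(.6115,-.2188)]),((93,0,61),[(.6009,.0074),(.6035,.0063),(.6047,.0052)]),((0,0,0),[(.5974,-.084),(.6035,-.0864),(.601,-.0877)]),((-114,0,40),[(.6075,-.2031),(.6091,-.1972)])]
tabs=[(.506,-.022),(.5062,-.0218),(.5039,-.0208)]
def W(p,q): 
    c,s=np.cos(p[2]),np.sin(p[2]); return np.array([p[0]+c*q[0]-s*q[1],p[1]+s*q[0]+c*q[1]])
def f(p):
    r=[W(p,np.array(q)/1e3)-m for q,ms in obs for m in ms]
    r+=[W(p,(.066,.104-p[3]))-m for m in tabs]
    return np.ravel(r)
s=least_squares(f,[.602,-.087,1.6,.004]);p=s.x
print(p,np.degrees(p[2]),(f(p)*1e3).round(1))
np.save("ramp.npy",p)
im={c:cv2.imread(f"pics/{c}0.png") for c in("wrist","side","scene")}
def P(x,y,z): return np.r_[W(p,(x/1e3,y/1e3)),z/1e3]
fl=lambda x:18+(x+130)*25/205
L=[]
for y in(-31,31,-37,37): L.append((P(-130,y,fl(-130)+10),P(75,y,fl(75)+10)))
L.append((P(113,-37,88),P(113,37,88)));L.append((P(66,104-p[3]*1e3,52),P(66,104-p[3]*1e3,86)));L.append((P(-132,-31,25.7),P(-132,31,25.7)));L.append((P(-114,-28,40),P(-114,28,40)))
for c in im:
    for a,b in L: cv2.line(im[c],*[tuple(int(v) for v in proj(c,q).round()) for q in(a,b)],(0,0,255),1)
a=cv2.resize(im["side"][200:360,260:420],None,fx=3.5,fy=3.5);b=im["wrist"][140:420,150:420]
b=cv2.resize(b,None,fx=2,fy=2)
cv2.imwrite("pics/c1.png",a);cv2.imwrite("pics/c2.png",b)
```

```text
[ 0.60401339 -0.08606831  1.59699603  0.00707774] 91.50113228633464 [ 0.8  0.6 -4.   0.8  0.7 -0.5 -1.9  0.6 -3.1  1.7  6.6 -2.1  0.5  0.3
  3.   1.6 -0.5  3.1 -2.1 -2.8 -0.6 -0.6 -0.8 -0.8  1.5 -1.8]
```

View pics/c1.png

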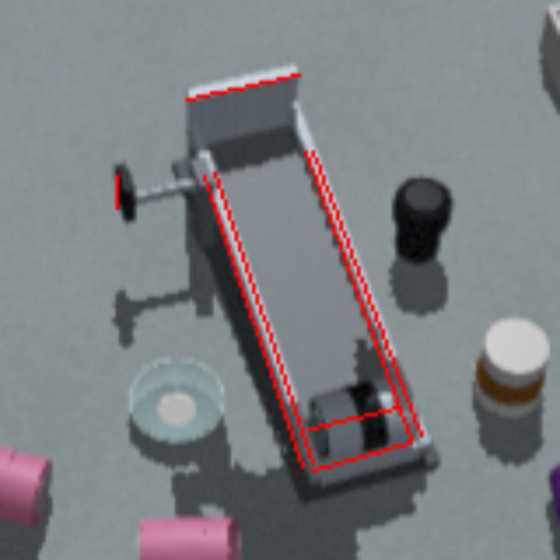

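View pics/c2.png

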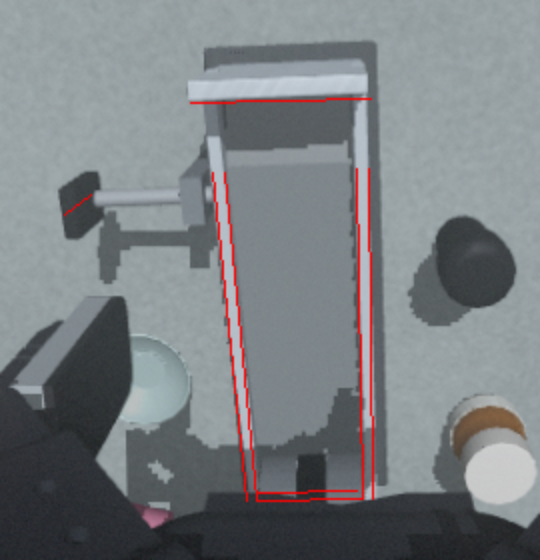

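The fit agrees with the pictures to within 1–3 mm. The crop shows the silver barrel with its black band against the lower lip, near crop (355,415). I move behind the lip, up high, with the gripper shut.

```bash
python3 -m jog '[[-1,-0.25,-0.064,0.1,0,0,-0.008],[-1,-0.5,-0.064,0.2,0,0,-0.008],[-1,-0.75,-0.064,0.3,0,0,-0.008],[-1,-1,-0.064,0.3,0,0,-0.008],[-1,-1,-0.064,0.3,0,0,-0.008],[-1,-1,-0.064,0.3,0,0,-0.008],[-1,-1,-0.064,0.3,0,0,-0.008],[-1,-1,-0.064,0.3,0,0,-0.008],[-1,-1,-0.064,0.3,0,0,-0.008],[-1,-1,-0.064,0.3,0,0,-0.008]]' 20
cat >> h.py <<'E'
rp=np.load("ramp.npy")
def inramp(P):
    c,s=np.cos(rp[2]),np.sin(rp[2]);d=np.asarray(P)-[rp[0],rp[1],0]
    return np.array([c*d[0]+s*d[1],-s*d[0]+c*d[1],d[2]])
def where():
    st=arm.get_state();M=R.from_quat(st["ee_rot"]).as_matrix()
    print("t",st["t"],"tcp ramp mm",(1e3*inramp(st["tool_pos"])).round(1),"yaw",np.degrees(np.arctan2(M[1,0],M[0,0])).round(2),"z",M[:,2].round(3),"F",st["force"].round(1),"g",round(st["grip_width"],4))
    return st
def shift(tgt_mm):
    "jog shift to reach ramp-frame tcp"
    st=arm.get_state();M=R.from_quat(st["ee_rot"]).as_matrix()
    c,s=np.cos(rp[2]),np.sin(rp[2]);t=np.array(tgt_mm)/1e3
    Wp=np.array([rp[0]+c*t[0]-s*t[1],rp[1]+s*t[0]+c*t[1],t[2]])
    print(tgt_mm,"->",(M.T@(Wp-st["tool_pos"])/.25).round(3))
E
python3 -c "
from h import *
st=where();shift([-165,0,33])
cv2.imwrite('pics/w1.png',arm.capture('wrist'));cv2.imwrite('pics/s1.png',arm.capture('side')[200:400,240:460].repeat(3,0).repeat(3,1))
print([(d['confidence'],1e3*inramp(w('wrist',d['position'],st))) for d in arm.place_of('barrel','wrist')])
for n in('lip','nest'):print([(n,d['confidence'],1e3*inramp(w('wrist',d['position'],st))) for d in arm.place_of(n,'wrist')])
"
```

```text
t: 1.73
tool_pos: [0.6092, -0.2489, 0.1565]
ee_rot: [0.698, 0.716, 0.0, -0.0]
force: [0.2, 0.6, 0.3]
grip_width: 0.0003
t 1.7333 tcp ramp mm [-163.    -0.9  156.5] yaw 91.47 z [ 0.     0.001 -1.   ] F [0.2 0.6 0.3] g 0.0003
[-165, 0, 33] -> [-0.008 -0.004  0.494]
[(0.86, array([-111.47463577,   -2.87626817,   44.14422903])), (0.85, array([-235.30882004,   44.7625297 ,   26.15618458])), (0.73, array([-202.74082583, -118.25173719,   19.69440898])), (0.65, array([-86.19960176, 210.00675799,  22.66819988])), (0.57, array([-158.89282732,  118.13271506,   20.9608063 ]))]
[]
[]
```

View pics/s1.png

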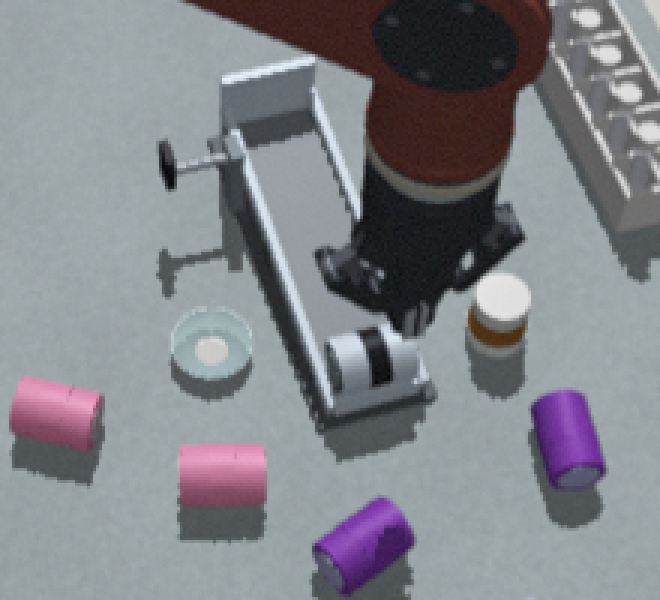

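View pics/w1.png

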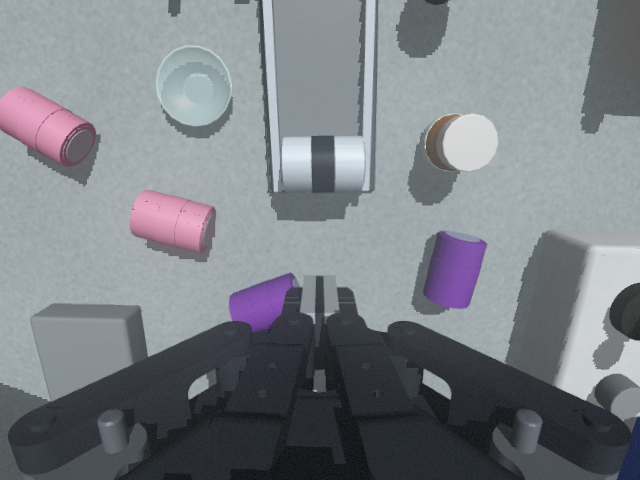

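The shut finger at px (320,290) lines up with the barrel's band at (323,165). I lower behind the lip.

```bash
python3 -m jog '[[-1,-0.008,0,0.15,0,0,0],[-1,-0.008,0,0.3,0,0,0],[-1,-0.008,0,0.42,0,0,0],[-1,-0.008,0,0.494,0,0,0],[-1,-0.008,0,0.494,0,0,0],[-1,-0.008,0,0.494,0,0,0]]'
python3 -c "
from h import *
st=where();shift([-145,-1,34]);shift([-105,-1,39]);shift([-130,-1,36])
cv2.imwrite('pics/w2.png',arm.capture('wrist'));cv2.imwrite('pics/s2.png',arm.capture('side')[240:380,280:460].repeat(4,0).repeat(4,1))
"
```

```text
t: 2.48
tool_pos: [0.609, -0.2497, 0.0325]
ee_rot: [0.697, 0.717, -0.0, -0.001]
force: [0.5, -0.6, 1.5]
grip_width: 0.0005
t 2.4833 tcp ramp mm [-163.7   -0.7   32.5] yaw 91.59 z [-0.002  0.001 -1.   ] F [ 0.5 -0.6  1.5] g 0.0005
[-145, -1, 34] -> [ 0.075  0.001 -0.006]
[-105, -1, 39] -> [ 0.235  0.002 -0.026]
[-130, -1, 36] -> [ 0.135  0.001 -0.014]
```

View pics/s2.png

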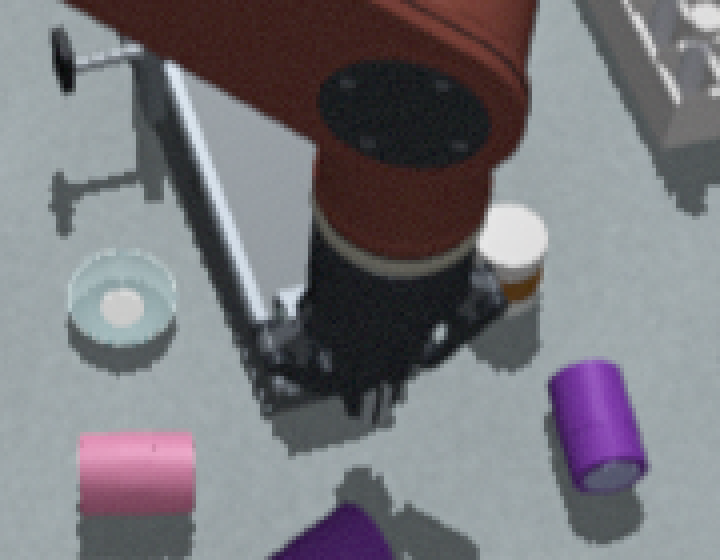

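View pics/w2.png

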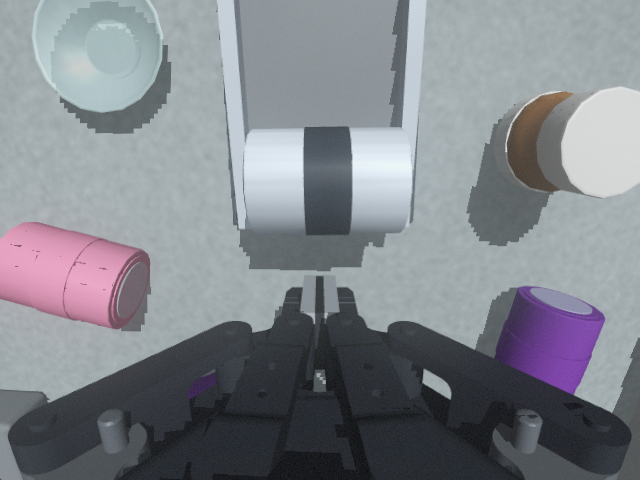

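```bash
python3 -m jog '[[-1,0.02,0.006,-0.003,0,0,0],[-1,0.04,0.006,-0.005,0,0,0],[-1,0.055,0.006,-0.007,0,0,0],[-1,0.07,0.006,-0.009,0,0,0],[-1,0.085,0.006,-0.011,0,0,0],[-1,0.1,0.006,-0.013,0,0,0],[-1,0.115,0.006,-0.015,0,0,0],[-1,0.13,0.006,-0.017,0,0,0]]'
python3 -c "
from h import *
st=where()
cv2.imwrite('pics/w3.png',arm.capture('wrist'))
print([(d['confidence'],1e3*inramp(w('wrist',d['position'],st))) for d in arm.place_of('barrel','wrist')])
"
```

```text
t: 3.25
tool_pos: [0.6127, -0.2233, 0.0435]
ee_rot: [0.697, 0.717, -0.002, 0.006]
force: [-9.4, -16.4, 19.0]
grip_width: 0.0002
t 3.25 tcp ramp mm [-137.4   -5.1   43.5] yaw 91.61 z [ 0.006 -0.01  -1.   ] F [ -9.4 -16.4  19. ] g 0.0002
[(0.97, array([-103.64548972,   -1.43811944,   43.28914573])), (0.92, array([-201.5890875 , -118.38224846,   21.77328319])), (0.87, array([-159.90546546,  119.70046326,   19.68090752]))]
```

View pics/w3.png

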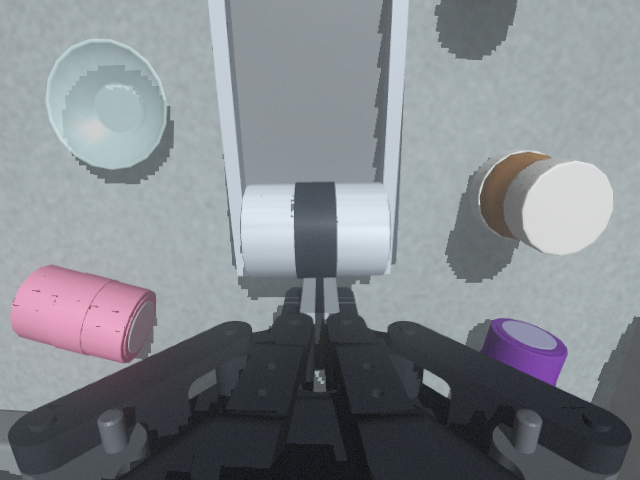

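```bash
python3 -m jog '[[-1,-0.02,0.012,0.016,0,0,0],[-1,-0.04,0.01,0.03,0,0,0],[-1,-0.06,0.01,0.03,0,0,0],[-1,-0.1,0.01,0.03,0,0,0],[-1,-0.1,0.01,0.03,0,0,0],[-1,-0.1,0.01,0.03,0,0,0]]'
python3 -c "
from h import *
st=where();print(st['joint_positions'].round(3))
im=arm.capture('wrist');cv2.imwrite('pics/w4.png',im)
cv2.imwrite('pics/w4c.png',cv2.resize(im[260:400,220:420],None,fx=4,fy=4))
print([(d['confidence'],1e3*inramp(w('wrist',d['position'],st))) for d in arm.place_of('barrel','wrist')])
M=R.from_quat(st['ee_rot']).as_matrix()
for x in(-11,0,11):
  for y in(-8,-11):
    for z in(0,-10,-20,-30): print(x,y,z,proj('wrist',st['tool_pos']+M@np.array([x,y,z])/1e3,st).round())
"
```

```text
t: 3.85
tool_pos: [0.6161, -0.2481, 0.036]
ee_rot: [0.698, 0.717, -0.001, 0.005]
force: [0.7, -0.2, 0.3]
grip_width: 0.0001
t 3.85 tcp ramp mm [-162.3   -7.9   36. ] yaw 91.54 z [ 0.007 -0.009 -1.   ] F [ 0.7 -0.2  0.3] g 0.0001
[-0.499  0.499  1.559 -0.005  1.074 -0.524]
[(0.86, array([-201.33978197, -117.96768676,   21.69777497])), (0.82, array([-110.81641041,   -1.9515441 ,   41.99713069])), (0.64, array([-161.43044584,  118.16643589,   20.66287885]))]
-11 -8 0 [302. 316.]
-11 -8 -10 [301. 327.]
-11 -8 -20 [299. 340.]
-11 -8 -30 [298. 354.]
-11 -11 0 [295. 316.]
-11 -11 -10 [294. 327.]
-11 -11 -20 [292. 340.]
-11 -11 -30 [290. 354.]
0 -8 0 [301. 294.]
0 -8 -10 [300. 304.]
0 -8 -20 [299. 315.]
0 -8 -30 [297. 328.]
0 -11 0 [295. 294.]
0 -11 -10 [293. 304.]
0 -11 -20 [291. 315.]
0 -11 -30 [289. 328.]
11 -8 0 [301. 271.]
11 -8 -10 [300. 279.]
11 -8 -20 [298. 289.]
11 -8 -30 [297. 301.]
11 -11 0 [294. 271.]
11 -11 -10 [292. 279.]
11 -11 -20 [291. 289.]
11 -11 -30 [288. 301.]
```

View pics/w4.png

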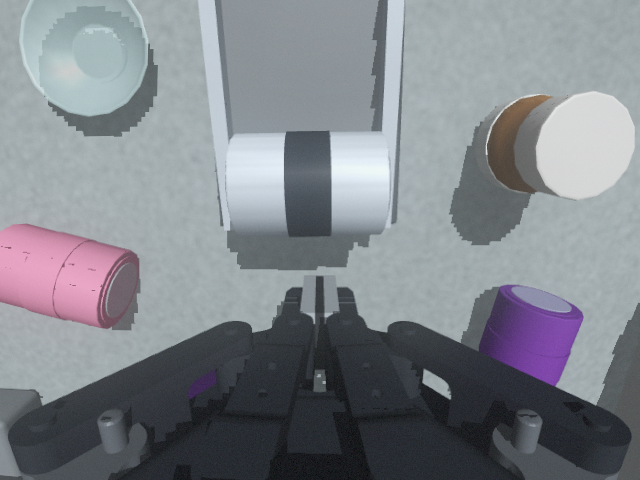

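View pics/w4c.png

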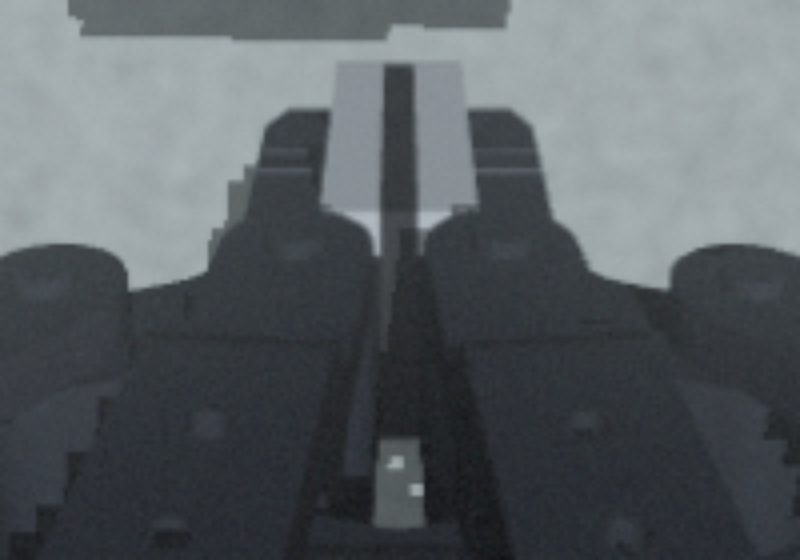

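The pads stick: the barrel rolled with the finger and lifted it, because pad-edge friction was too high. Pushing with the smooth dark finger backs means turning the tool a quarter turn. I raise and turn it clear of the barrel.

```bash
python3 -m jog '[[-1,-0.02,-0.01,-0.1,0,0,0],[-1,-0.04,-0.024,-0.2,0,0,0.06],[-1,-0.04,-0.024,-0.24,0,0,0.1],[-1,-0.04,-0.024,-0.24,0,0,0.14],[-1,-0.04,-0.024,-0.24,0,0,0.18],[-1,-0.04,-0.024,-0.24,0,0,0.22],[-1,-0.04,-0.024,-0.24,0,0,0.26],[-1,-0.04,-0.024,-0.24,0,0,0.3],[-1,-0.04,-0.024,-0.24,0,0,0.34],[-1,-0.04,-0.024,-0.24,0,0,0.38]]'
python3 -m jog '[[-1,0,0,0,0,0,0.04],[-1,0,0,0,0,0,0.08],[-1,0,0,0,0,0,0.12],[-1,0,0,0,0,0,0.125],[-1,0,0,0,0,0,0.125]]'
python3 -c "
from h import *
st=where();print(st['joint_positions'].round(3));shift([-168,-2,33])
M=R.from_quat(st['ee_rot']).as_matrix();print(M.round(3))
im=arm.capture('wrist');cv2.imwrite('pics/w5.png',im)
im=arm.capture('side')[200:380,260:460];cv2.imwrite('pics/s5.png',cv2.resize(im,None,fx=4,fy=3.3))
"
```

```text
t: 4.78
tool_pos: [0.6101, -0.2565, 0.0961]
ee_rot: [0.973, 0.232, 0.002, 0.005]
force: [0.1, -0.0, -0.2]
grip_width: -0.0002
t: 5.2
tool_pos: [0.6101, -0.2562, 0.0961]
ee_rot: [0.999, 0.039, 0.003, 0.004]
force: [-1.0, -0.2, -0.3]
grip_width: -0.0001
t 5.2 tcp ramp mm [-170.2   -1.6   96.1] yaw 4.42 z [ 0.006 -0.008 -1.   ] F [-1.  -0.2 -0.3] g -0.0001
[-0.515  0.419  1.543 -0.004  1.17   0.981]
[-168, -2, 33] -> [ 0.001 -0.011  0.252]
[[ 0.997  0.077  0.006]
 [ 0.077 -0.997 -0.008]
 [ 0.006  0.009 -1.   ]]
```

View pics/w5.png

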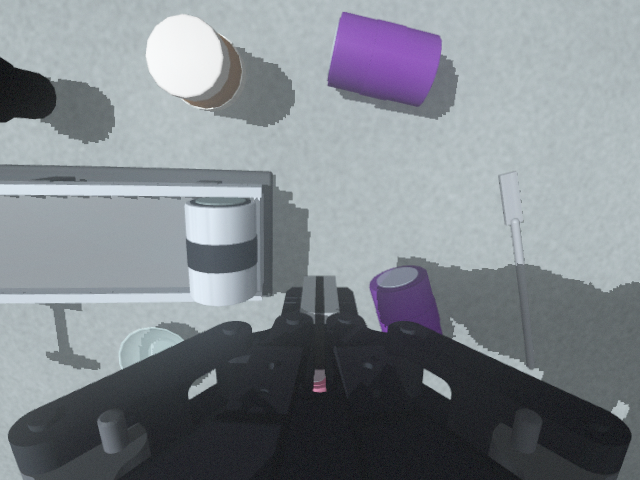

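View pics/s5.png

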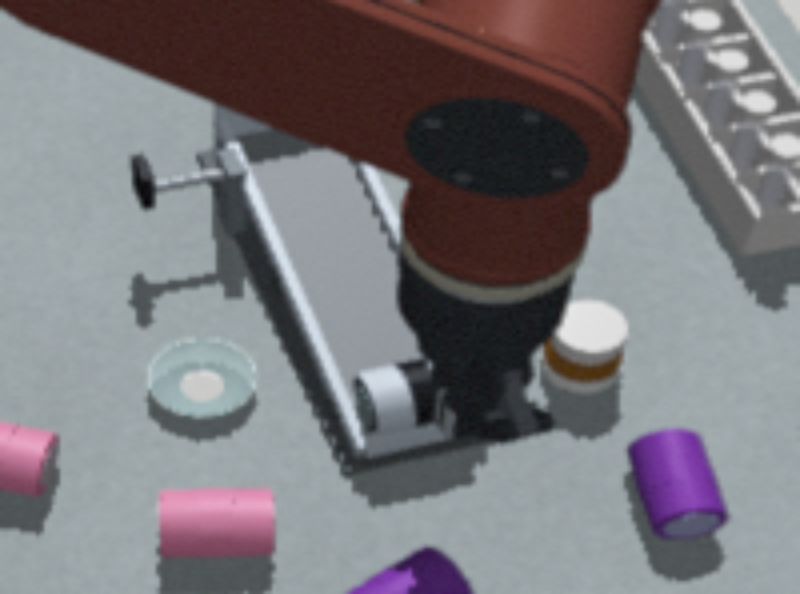

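```bash
python3 -m jog '[[-1,0,-0.005,0.1,0.03,0,0.016],[-1,0,-0.011,0.2,0.058,0,0.016],[-1,0,-0.011,0.25,0.058,0,0.016],[-1,0,-0.011,0.25,0.058,0,0.016],[-1,0,-0.011,0.25,0.058,0,0.016]]'
python3 -c "
from h import *
st=where();shift([-150,-2,33]);shift([-130,-2,36])
im=arm.capture('wrist');cv2.imwrite('pics/w6.png',im)
"
```

```text
t: 5.72
tool_pos: [0.6094, -0.2536, 0.0324]
ee_rot: [0.996, 0.015, -0.002, -0.087]
force: [0.6, -0.2, 1.2]
grip_width: 0.0002
t 5.7167 tcp ramp mm [-167.6   -1.    32.4] yaw 1.68 z [-0.006  0.173 -0.985] F [ 0.6 -0.2  1.2] g 0.0002
[-150, -2, 33] -> [ 0.004 -0.07   0.01 ]
[-130, -2, 36] -> [ 0.005 -0.151  0.012]
```

View pics/w6.png

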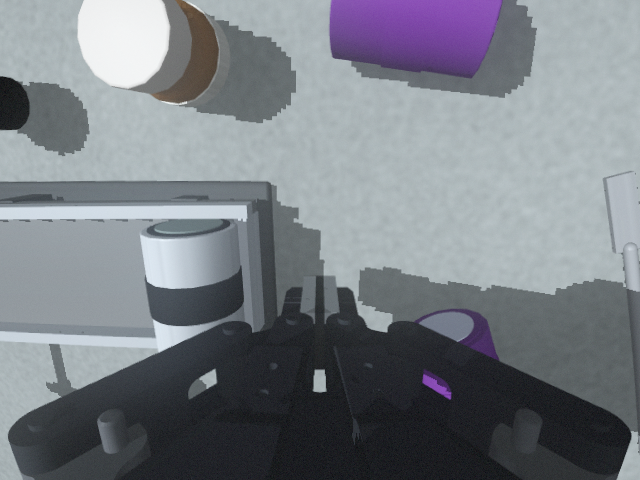

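```bash
python3 -m jog '[[-1,0.002,-0.03,0.006,0,0,0],[-1,0.004,-0.05,0.008,0,0,0],[-1,0.004,-0.065,0.009,0,0,0],[-1,0.004,-0.08,0.01,0,0,0],[-1,0.004,-0.095,0.01,0,0,0],[-1,0.004,-0.11,0.011,0,0,0],[-1,0.004,-0.125,0.011,0,0,0]]'
python3 -c "
from h import *
st=where()
im=arm.capture('wrist');cv2.imwrite('pics/w7.png',im)
print([(d['confidence'],1e3*inramp(w('wrist',d['position'],st))) for d in arm.place_of('barrel','wrist')])
"
```

```text
t: 6.35
tool_pos: [0.6113, -0.2248, 0.0388]
ee_rot: [0.996, 0.015, 0.001, -0.084]
force: [-5.4, -9.2, 11.6]
grip_width: -0.0001
t 6.35 tcp ramp mm [-138.9   -3.6   38.8] yaw 1.73 z [-0.001  0.166 -0.986] F [-5.4 -9.2 11.6] g -0.0001
[(0.98, array([-234.34889374,   43.43702598,   25.45172379])), (0.92, array([-202.98451197, -121.40993065,   20.31203061])), (0.8, array([-105.39784007,   -1.72408275,   44.44145829]))]
```

View pics/w7.png

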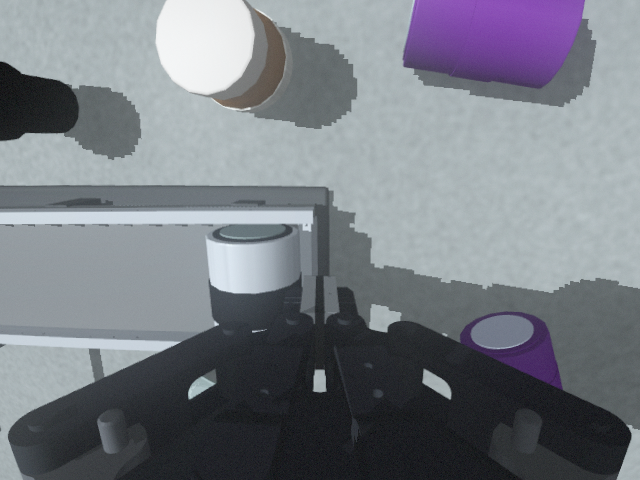

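The finger backs stick too at only 10° of tilt, so the barrel wedges. A steeper lean puts the contact below the barrel's centre, so the barrel can slip and roll freely. I back off gently and lean the tool to about 24°.

```bash
python3 -m jog '[[-1,0,0.02,0.016,0,0,0],[-1,0,0.04,0.03,0,0,0],[-1,-0.004,0.07,0.03,0.03,0,0],[-1,-0.006,0.1,0.02,0.06,0,0],[-1,-0.006,0.1,0.02,0.08,0,0],[-1,-0.006,0.1,0.02,0.08,0,0],[-1,-0.006,0.1,0.02,0.08,0,0]]'
python3 -c "
from h import *
st=where();shift([-160,-1.5,28.5]);shift([-146,-1.5,28.5]);shift([-136,-1.5,29.5]);shift([-116,-1.5,32])
im=arm.capture('wrist');cv2.imwrite('pics/w8.png',im)
im=arm.capture('side')[200:380,260:460];cv2.imwrite('pics/s8.png',cv2.resize(im,None,fx=4,fy=3.3))
print([(d['confidence'],1e3*inramp(w('wrist',d['position'],st))) for d in arm.place_of('barrel','wrist')])
"
```

```text
t: 7.03
tool_pos: [0.6096, -0.249, 0.0283]
ee_rot: [0.978, 0.014, -0.002, -0.208]
force: [-0.4, 0.3, 0.7]
grip_width: -0.0002
t 7.0333 tcp ramp mm [-163.    -1.4   28.3] yaw 1.62 z [-0.01   0.407 -0.913] F [-0.4  0.3  0.7] g -0.0002
[-160, -1.5, 28.5] -> [ 0.001 -0.011  0.004]
[-146, -1.5, 28.5] -> [ 0.001 -0.062  0.027]
[-136, -1.5, 29.5] -> [ 0.001 -0.101  0.04 ]
[-116, -1.5, 32] -> [ 0.001 -0.178  0.063]
[(0.55, array([-106.16268931,   -2.8025082 ,   41.80500076]))]
```

View pics/w8.png

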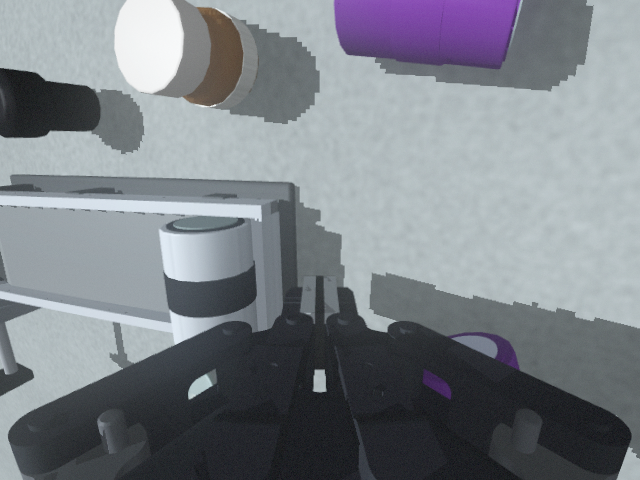

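View pics/s8.png

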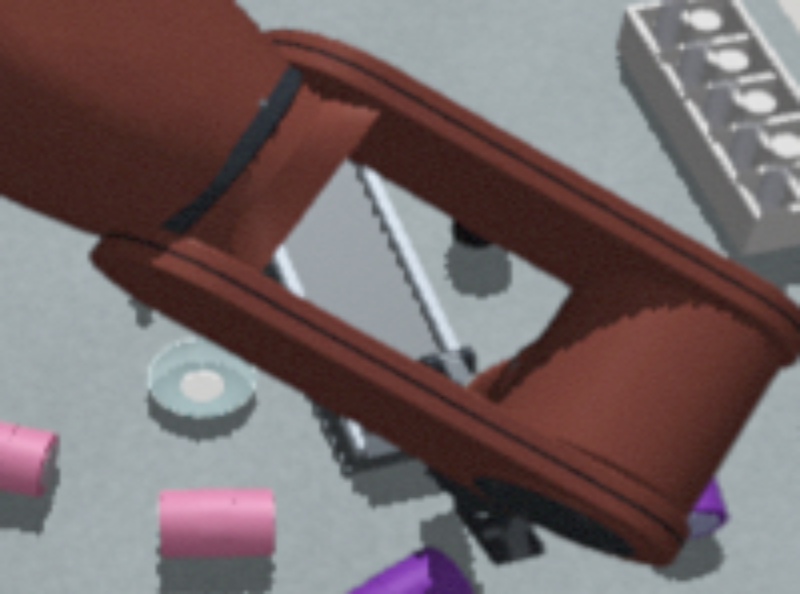

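```bash
python3 -m jog '[[-1,0.001,-0.03,0.012,0,0,0],[-1,0.001,-0.055,0.024,0,0,0],[-1,0.001,-0.07,0.03,0,0,0],[-1,0.001,-0.085,0.035,0,0,0],[-1,0.001,-0.1,0.04,0,0,0],[-1,0.001,-0.11,0.043,0,0,0],[-1,0.001,-0.12,0.046,0,0,0]]'
python3 -c "
from h import *
st=where()
im=arm.capture('wrist');cv2.imwrite('pics/w9.png',im)
print([(d['confidence'],1e3*inramp(w('wrist',d['position'],st))) for d in arm.place_of('barrel','wrist')])
"
```

```text
t: 7.77
tool_pos: [0.6111, -0.2193, 0.0353]
ee_rot: [0.979, 0.016, 0.0, -0.204]
force: [-6.7, -14.9, 18.1]
grip_width: -0.0003
t 7.7667 tcp ramp mm [-133.3   -3.6   35.3] yaw 1.8 z [-0.006  0.399 -0.917] F [ -6.7 -14.9  18.1] g -0.0003
[(0.88, array([-103.02736931,    0.45399652,   42.08945548])), (0.62, array([-201.0508577 , -119.25061666,   23.2095373 ]))]
```

View pics/w9.png

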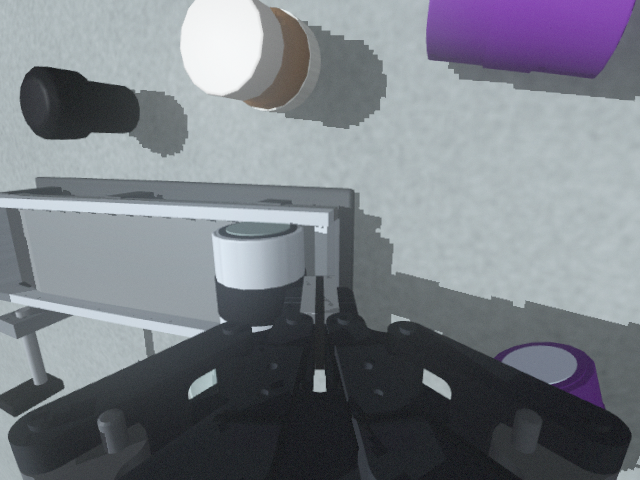

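Force rises again and the finger is being lifted by 18 N. I back off and approach in small steps, reading the force each time, to find what it touches.

```bash
python3 -m jog '[[-1,0,0.02,0.01,0,0,0],[-1,0,0.04,0.012,0,0,0],[-1,-0.004,0.05,0.005,0,0,0],[-1,-0.006,0.05,0.005,0,0,0],[-1,-0.006,0.05,0.005,0,0,0]]' >/dev/null
python3 -c "
from h import *
where()
cv2.imwrite('pics/sc9.png',cv2.resize(arm.capture('scene')[220:310,200:340],None,fx=5,fy=5,interpolation=cv2.INTER_CUBIC))"
for i in 1 2 3; do :; done
python3 -m jog '[[-1,0,-0.012,0.005,0,0,0],[-1,0,-0.012,0.005,0,0,0]]' >/dev/null; python3 -c "
from h import *
where()"
python3 -m jog '[[-1,0,-0.012,0.005,0,0,0],[-1,0,-0.012,0.005,0,0,0]]' >/dev/null; python3 -c "
from h import *
where()"
python3 -m jog '[[-1,0,-0.012,0.005,0,0,0],[-1,0,-0.012,0.005,0,0,0]]' >/dev/null; python3 -c "
from h import *
where()"
python3 -m jog '[[-1,0,-0.012,0.005,0,0,0],[-1,0,-0.012,0.005,0,0,0]]' >/dev/null; python3 -c "
from h import *
where()"
```

```text
t 8.2833 tcp ramp mm [-143.4   -1.6   28.7] yaw 1.82 z [-0.007  0.4   -0.916] F [ 0.3 -1.1 -0.3] g 0.0003
t 8.5 tcp ramp mm [-139.2   -1.7   28.6] yaw 1.85 z [-0.008  0.401 -0.916] F [0.3 0.3 0. ] g -0.0001
t 8.6667 tcp ramp mm [-135.    -1.7   28.6] yaw 1.88 z [-0.008  0.401 -0.916] F [ 0.8  1.3 -0.3] g -0.0001
t 8.8333 tcp ramp mm [-130.8   -1.6   28.6] yaw 1.91 z [-0.009  0.402 -0.916] F [-0.4 -0.7 -0.1] g -0.0001
t 9.0 tcp ramp mm [-126.7   -1.6   28.7] yaw 1.94 z [-0.009  0.402 -0.915] F [ 0.   0.2 -0.4] g -0.0001
```

View pics/sc9.png

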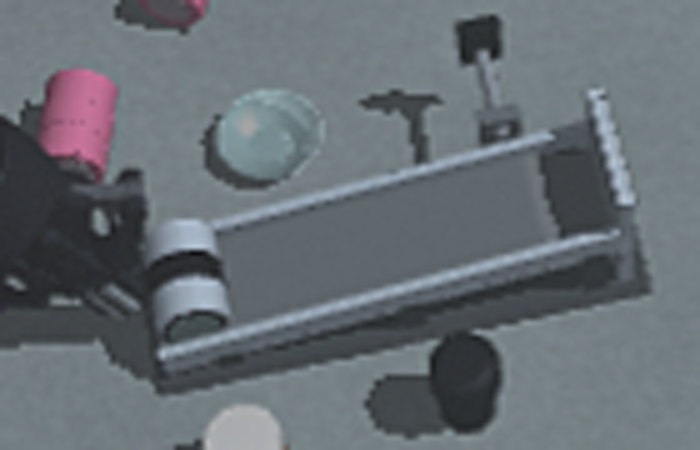

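```bash
python3 -c "
from h import *
st=where()
im=arm.capture('wrist');cv2.imwrite('pics/w10.png',im)
print([(d['confidence'],1e3*inramp(w('wrist',d['position'],st))) for d in arm.place_of('barrel','wrist')])
cv2.imwrite('pics/sc10.png',cv2.resize(arm.capture('scene')[220:310,200:340],None,fx=5,fy=5,interpolation=cv2.INTER_CUBIC))"
```

```text
t 9.0 tcp ramp mm [-126.7   -1.6   28.7] yaw 1.94 z [-0.009  0.402 -0.915] F [ 0.   0.2 -0.4] g -0.0001
[(0.82, array([-93.98298624,  -3.40813552,  45.83107644]))]
```

View pics/w10.png

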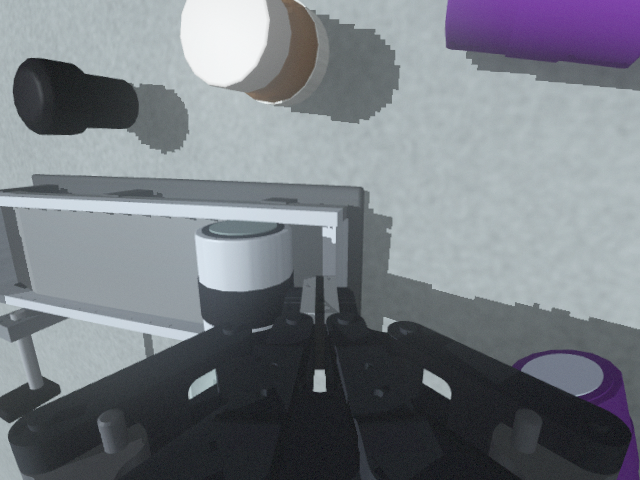

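View pics/sc10.png

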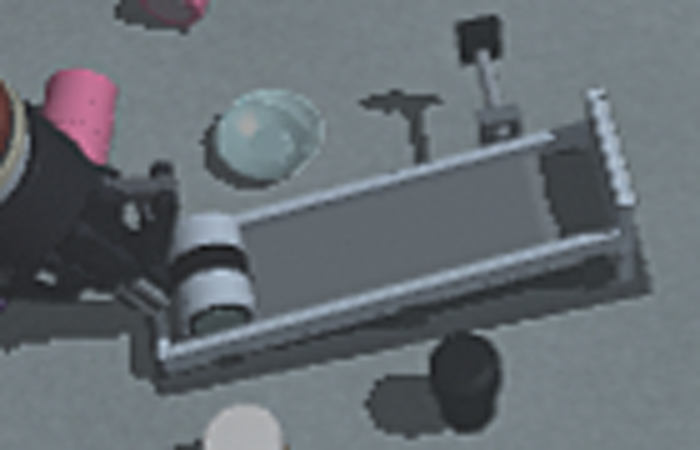

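Keeping the tip low works: the barrel has rolled about 15 mm up at near-zero force. I continue up the slope in the same way.

```bash
python3 -c "
from h import *
where();shift([-121,-1.5,29.7]);shift([-116,-1.5,30.4]);shift([-91,-1.5,33])"
```

```text
t 9.15 tcp ramp mm [-127.3   -1.5   28.6] yaw 1.92 z [-0.009  0.402 -0.916] F [-0.5  0.1 -0.4] g -0.0001
[-121, -1.5, 29.7] -> [ 0.    -0.025  0.006]
[-116, -1.5, 30.4] -> [ 0.    -0.044  0.011]
[-91, -1.5, 33] -> [ 0.001 -0.14   0.042]
```

```bash
python3 -m jog '[[-1,0,-0.013,0.002,0,0,0],[-1,0,-0.025,0.005,0,0,0],[-1,0,-0.038,0.009,0,0,0],[-1,0,-0.05,0.013,0,0,0],[-1,0,-0.06,0.016,0,0,0]]'
python3 -c "
from h import *
where();shift([-104,-1.5,31.4]);shift([-54,-1.5,37.5])"
```

```text
t: 9.57
tool_pos: [0.6083, -0.1975, 0.031]
ee_rot: [0.979, 0.017, -0.001, -0.205]
force: [0.2, -1.9, 0.5]
grip_width: -0.0001
t 9.5667 tcp ramp mm [-111.5   -1.4   31. ] yaw 1.93 z [-0.009  0.402 -0.916] F [ 0.2 -1.9  0.5] g -0.0001
[-104, -1.5, 31.4] -> [ 0.001 -0.028  0.011]
[-54, -1.5, 37.5] -> [ 0.002 -0.221  0.069]
```

```bash
python3 -m jog '[[-1,0,-0.02,0.006,0,0,0],[-1,0,-0.035,0.011,0,0,0],[-1,0,-0.05,0.016,0,0,0],[-1,0,-0.065,0.02,0,0,0],[-1,0,-0.08,0.025,0,0,0],[-1,0,-0.095,0.03,0,0,0]]'
python3 -c "
from h import *
st=where()
im=arm.capture('wrist');cv2.imwrite('pics/w11.png',im)
print([(d['confidence'],1e3*inramp(w('wrist',d['position'],st))) for d in arm.place_of('barrel','wrist')])
shift([-35,-1.5,39.6])"
```

```text
t: 10.07
tool_pos: [0.6075, -0.1722, 0.0338]
ee_rot: [0.979, 0.017, -0.001, -0.206]
force: [-0.7, -1.4, 0.7]
grip_width: 0.0001
t 10.0667 tcp ramp mm [-86.2  -1.2  33.8] yaw 1.94 z [-0.009  0.402 -0.916] F [-0.7 -1.4  0.7] g 0.0001
[(0.84, array([-55.91853833,  -3.08182765,  50.42534889]))]
[-35, -1.5, 39.6] -> [ 0.004 -0.195  0.06 ]
```

View pics/w11.png

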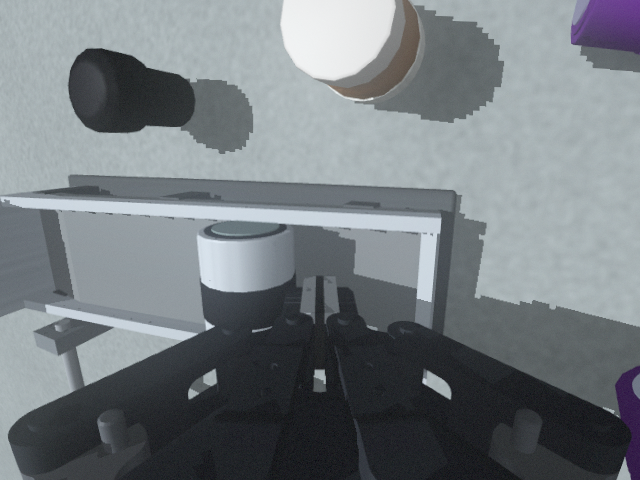

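```bash
python3 -m jog '[[-1,0,-0.02,0.006,0,0,0],[-1,0,-0.04,0.012,0,0,0],[-1,0,-0.06,0.018,0,0,0],[-1,0,-0.08,0.025,0,0,0],[-1,0,-0.1,0.031,0,0,0],[-1,0,-0.12,0.037,0,0,0],[-1,0,-0.14,0.043,0,0,0],[-1,0,-0.16,0.049,0,0,0],[-1,0,-0.175,0.053,0,0,0]]'
python3 -c "
from h import *
st=where();arm.capture('wrist')
print([(d['confidence'],1e3*inramp(w('wrist',d['position'],st))) for d in arm.place_of('barrel','wrist')])
shift([0,-1.5,44.5]);shift([13,-1.5,46.1])"
```

```text
t: 10.92
tool_pos: [0.6055, -0.1254, 0.0391]
ee_rot: [0.978, 0.017, -0.002, -0.206]
force: [0.2, -1.7, 1.8]
grip_width: -0.0
t 10.9167 tcp ramp mm [-39.4  -0.5  39.1] yaw 1.99 z [-0.01   0.403 -0.915] F [ 0.2 -1.7  1.8] g -0.0
[(0.59, array([-8.65233806, -2.95134272, 52.90002024]))]
[0, -1.5, 44.5] -> [ 0.007 -0.151  0.042]
[13, -1.5, 46.1] -> [ 0.007 -0.201  0.058]
```

```bash
python3 -m jog '[[-1,0,-0.02,0.006,0,0,0],[-1,0.002,-0.04,0.012,0,0,0],[-1,0.004,-0.06,0.018,0,0,0],[-1,0.004,-0.08,0.024,0,0,0],[-1,0.004,-0.1,0.03,0,0,0],[-1,0.004,-0.12,0.036,0,0,0],[-1,0.004,-0.14,0.042,0,0,0],[-1,0.004,-0.16,0.048,0,0,0],[-1,0.004,-0.175,0.053,0,0,0]]'
python3 -c "
from h import *
st=where();im=arm.capture('wrist');cv2.imwrite('pics/w12.png',im)
cv2.imwrite('pics/sc12.png',cv2.resize(arm.capture('scene')[200:310,200:360],None,fx=5,fy=5,interpolation=cv2.INTER_CUBIC))
print([(d['confidence'],1e3*inramp(w('wrist',d['position'],st))) for d in arm.place_of('barrel','wrist')])
shift([32,-1.5,48.6]);shift([42,-1.5,50])"
```

```text
t: 11.77
tool_pos: [0.6044, -0.0786, 0.0445]
ee_rot: [0.978, 0.018, -0.002, -0.207]
force: [0.8, -2.2, 1.9]
grip_width: -0.0001
t 11.7667 tcp ramp mm [ 7.5 -0.6 44.5] yaw 2.05 z [-0.012  0.404 -0.915] F [ 0.8 -2.2  1.9] g -0.0001
[(0.57, array([37.48322461,  0.66651361, 60.08383467]))]
[32, -1.5, 48.6] -> [ 0.006 -0.096  0.023]
[42, -1.5, 50] -> [ 0.006 -0.135  0.034]
```

View pics/w12.png

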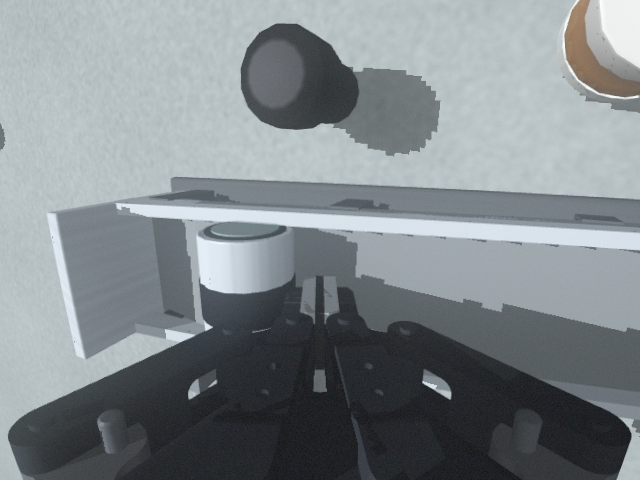

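View pics/sc12.png

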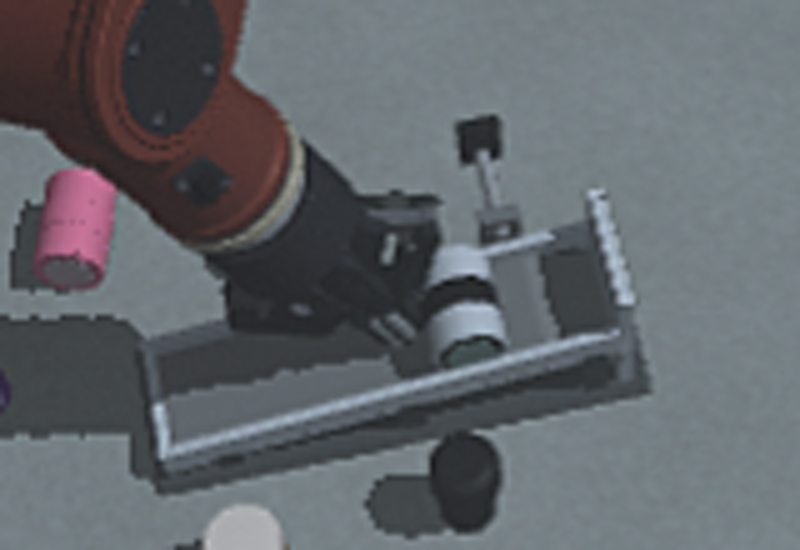

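```bash
python3 -m jog '[[-1,0.002,-0.015,0.004,0,0,0],[-1,0.004,-0.03,0.008,0,0,0],[-1,0.004,-0.045,0.012,0,0,0],[-1,0.004,-0.06,0.016,0,0,0],[-1,0.004,-0.075,0.02,0,0,0],[-1,0.004,-0.09,0.024,0,0,0],[-1,0.004,-0.105,0.028,0,0,0],[-1,0.004,-0.12,0.031,0,0,0],[-1,0.004,-0.13,0.033,0,0,0]]'
python3 -c "
from h import *
st=where();im=arm.capture('wrist');cv2.imwrite('pics/w13.png',im)
print([(d['confidence'],1e3*inramp(w('wrist',d['position'],st))) for d in arm.place_of('barrel','wrist')])
shift([50,-1.5,51]);shift([60,-1.5,51.5])"
```

```text
t: 12.67
tool_pos: [0.6038, -0.0449, 0.0498]
ee_rot: [0.978, 0.018, -0.003, -0.207]
force: [-0.3, -4.6, 2.5]
grip_width: 0.0002
t 12.6667 tcp ramp mm [41.2 -0.9 49.8] yaw 2.1 z [-0.013  0.405 -0.914] F [-0.3 -4.6  2.5] g 0.0002
[(0.8, array([70.3313111 ,  0.33684651, 66.99905921]))]
[50, -1.5, 51] -> [ 0.003 -0.033  0.01 ]
[60, -1.5, 51.5] -> [ 0.003 -0.071  0.024]
```

View pics/w13.png

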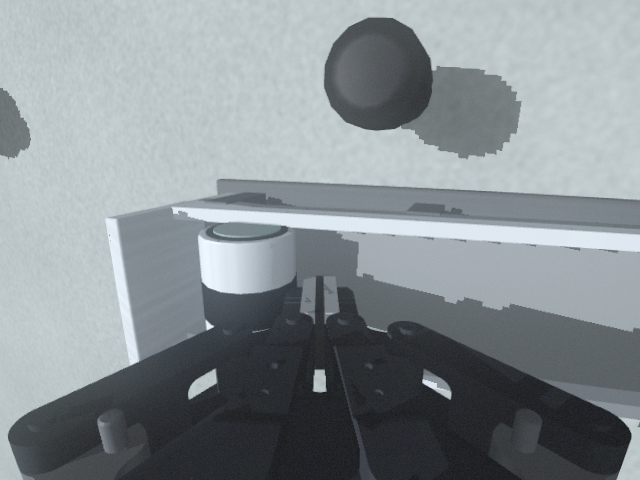

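```bash
python3 -m jog '[[-1,0.002,-0.012,0.004,0,0,0],[-1,0.003,-0.024,0.008,0,0,0],[-1,0.003,-0.036,0.012,0,0,0],[-1,0.003,-0.048,0.016,0,0,0],[-1,0.003,-0.06,0.02,0,0,0],[-1,0.003,-0.068,0.022,0,0,0],[-1,0.003,-0.068,0.022,0,0,0]]'
python3 -c "
from h import *
st=where();im=arm.capture('wrist');cv2.imwrite('pics/w14.png',im)
print([(d['confidence'],1e3*inramp(w('wrist',d['position'],st))) for d in arm.place_of('barrel','wrist')])
"
```

```text
t: 13.35
tool_pos: [0.6032, -0.0257, 0.0511]
ee_rot: [0.978, 0.018, -0.003, -0.208]
force: [-0.1, -0.1, -0.2]
grip_width: 0.0001
t 13.35 tcp ramp mm [60.4 -0.8 51.1] yaw 2.15 z [-0.014  0.406 -0.914] F [-0.1 -0.1 -0.2] g 0.0001
[(0.94, array([95.06955567, -3.33203776, 64.61986231]))]
```

View pics/w14.png

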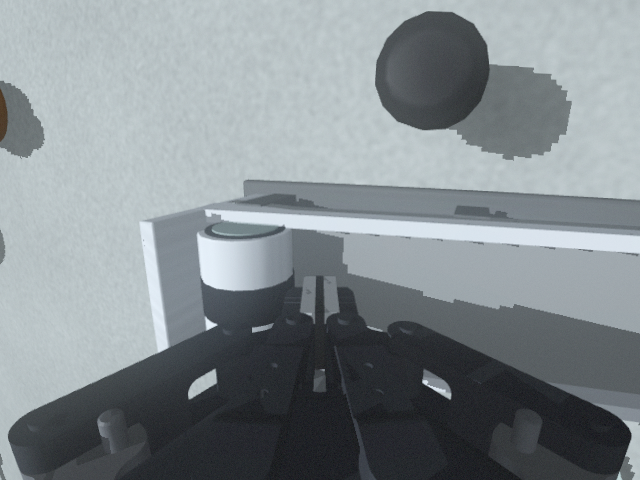

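```bash
python3 -m jog '[[-1,0,0.03,0,0,0,0],[-1,0,0.06,-0.05,0,0,0],[-1,0,0.06,-0.2,0,0,0],[-1,0,0.06,-0.35,-0.03,0,0],[-1,0,0.06,-0.45,-0.06,0,0],[-1,0,0.06,-0.45,-0.1,0,0],[-1,0,0.06,-0.45,-0.13,0,0],[-1,0,0.06,-0.45,-0.13,0,0]]'
python3 -c "
from h import *
st=where();im=arm.capture('wrist');cv2.imwrite('pics/w15.png',im);print(st['joint_positions'].round(3))
for n in('barrel','bolt_tab','nest'):print(n,[(round(d['confidence'],2),(1e3*inramp(w('wrist',d['position'],st))).round(1)) for d in arm.place_of(n,'wrist')])
im=arm.capture('side');cv2.imwrite('pics/s15.png',cv2.resize(im[200:340,270:430],None,fx=5,fy=4))
for n in('barrel','bolt_tab','nest'):print(n,[(round(d['confidence'],2),(1e3*inramp(w('side',d['position'],st))).round(1)) for d in arm.place_of(n,'side')])
"
```

```text
t: 14.12
tool_pos: [0.6064, -0.084, 0.1501]
ee_rot: [1.0, 0.02, 0.002, -0.003]
force: [-0.4, 0.8, -1.5]
grip_width: 0.0003
t 14.1167 tcp ramp mm [  2.   -2.4 150.1] yaw 2.31 z [ 0.004  0.006 -1.   ] F [-0.4  0.8 -1.5] g 0.0003
[-0.27   0.256  1.642  0.007  1.242  1.258]
barrel [(0.84, array([-201.6, -120. ,   20.5])), (0.71, array([92.7, -1.1, 65.9])), (0.67, array([-236.9,   44. ,   22.8])), (0.61, array([-160.8,  116.4,   21.9]))]
bolt_tab []
nest [(0.69, array([96.1, -3. , 62.7]))]
barrel [(0.95, array([-238.3,   40.5,   23.2])), (0.76, array([87.5, -4. , 67.7])), (0.75, array([-204.4, -116.1,   18.4])), (0.68, array([-160.1,  118. ,   17.3])), (0.58, array([-87. , 211.3,  17.9])), (0.35, array([92.5, -1.6, 61.9]))]
bolt_tab [(0.65, array([67.1, 93.7, 68.1]))]
nest [(0.83, array([96.1, -3.1, 62. ]))]
```

View pics/w15.png

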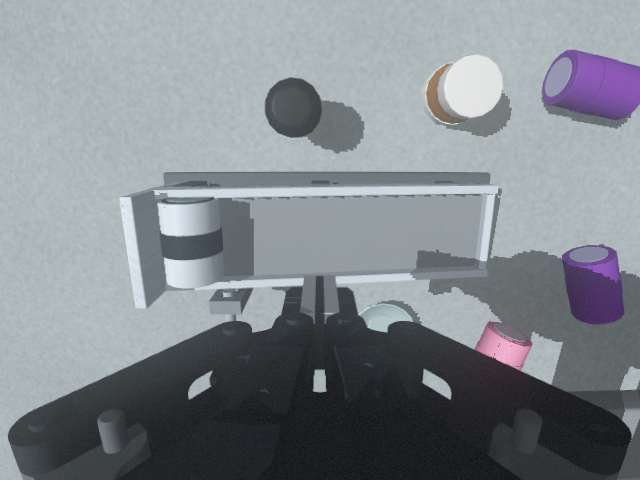

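View pics/s15.png

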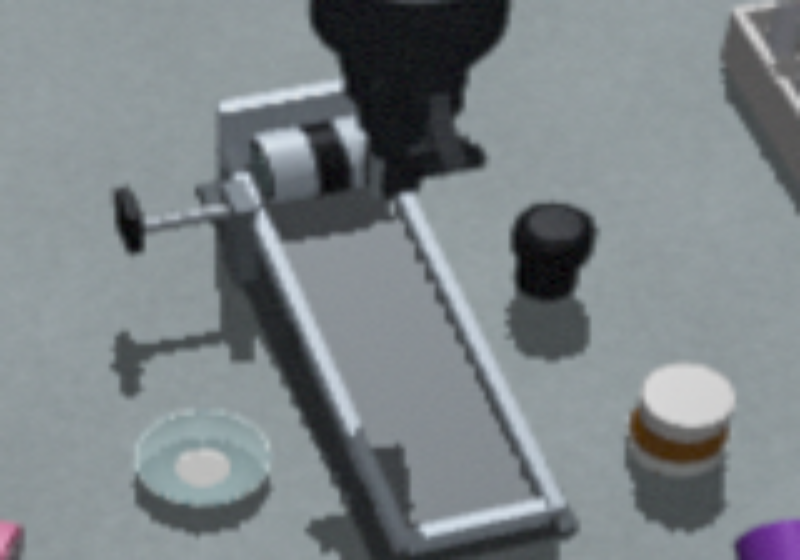

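The barrel is home: it lies against the stop in both pictures, at wrist (190,240) and side crop (310,160). The bolt is still open. Next I go to the tab's outer side.

```bash
python3 -c "
from h import *
shift([67,130,135]);shift([67,130,60])"
```

```text
[67, 130, 135] -> [-0.522 -0.274  0.051]
[67, 130, 60] -> [-0.522 -0.271  0.351]
```

```bash
python3 -m jog '[[-1,-0.12,-0.06,0,0,0,0],[-1,-0.25,-0.13,0,0,0,0],[-1,-0.38,-0.2,0,0,0,0.004],[-1,-0.48,-0.25,0,0,0,0.004],[-1,-0.522,-0.272,0.03,0,0,0.004],[-1,-0.522,-0.272,0.05,0,0,0.004],[-1,-0.522,-0.272,0.05,0,0,0.004]]'
python3 -c "
from h import *
st=where();im=arm.capture('wrist');cv2.imwrite('pics/w16.png',im)
for n in('barrel','bolt_tab'):print(n,[(round(d['confidence'],2),(1e3*inramp(w('wrist',d['position'],st))).round(1)) for d in arm.place_of(n,'wrist')])
shift([67,130,60])"
```

```text
t: 15.1
tool_pos: [0.4716, -0.0232, 0.1344]
ee_rot: [1.0, 0.012, -0.001, -0.006]
force: [-0.2, 0.6, 0.9]
grip_width: -0.0001
t 15.1 tcp ramp mm [ 66.3 130.7 134.4] yaw 1.32 z [-0.002  0.011 -1.   ] F [-0.2  0.6  0.9] g -0.0001
barrel [(0.93, array([-84.8, 212.9,  21.5])), (0.65, array([-160. ,  118.6,   20.3]))]
bolt_tab [(0.86, array([66.1, 99.3, 70. ]))]
[67, 130, 60] -> [-0.004 -0.002  0.303]
```

View pics/w16.png

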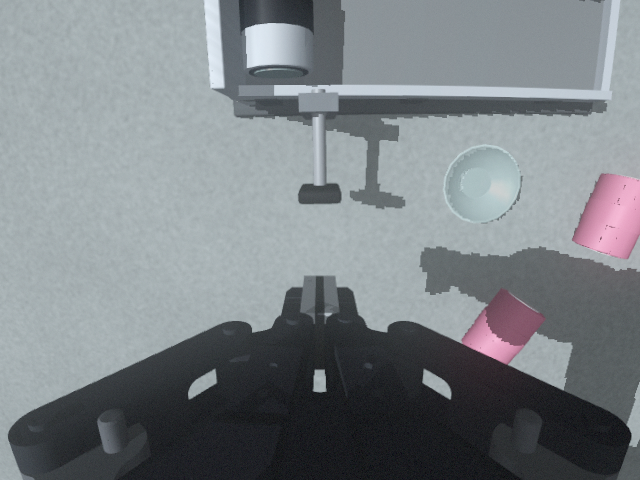

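The tab at (320,193) is dead ahead of the finger at (320,290), and the barrel at (278,45) still lies against the stop. I go down to tab height.

```bash
python3 -m jog '[[-1,0,0,0.1,0,0,0],[-1,0,0,0.2,0,0,0],[-1,0,0,0.28,0,0,0],[-1,0,0,0.3,0,0,0],[-1,0,0,0.3,0,0,0]]'
python3 -m jog '[[-1,0.03,0,0,0,0,0],[-1,0.06,0,0,0,0,0],[-1,0.08,0,0,0,0,0],[-1,0.1,0,0,0,0,0],[-1,0.12,0,0,0,0,0],[-1,0.14,0,0,0,0,0],[-1,0.16,0,0,0,0,0],[-1,0.18,0,0,0,0,0]]'
python3 -c "
from h import *
st=where();im=arm.capture('wrist');cv2.imwrite('pics/w17.png',im)
for n in('barrel','bolt_tab'):print(n,[(round(d['confidence'],2),(1e3*inramp(w('wrist',d['position'],st))).round(1)) for d in arm.place_of(n,'wrist')])
shift([67,70,60])"
```

```text
t: 15.67
tool_pos: [0.4726, -0.0231, 0.0592]
ee_rot: [1.0, 0.011, -0.002, -0.006]
force: [-0.4, 0.5, 0.3]
grip_width: -0.0001
t: 16.33
tool_pos: [0.5169, -0.0219, 0.0588]
ee_rot: [1.0, 0.011, -0.003, -0.006]
force: [-0.5, 1.1, -0.5]
grip_width: -0.0
t 16.3333 tcp ramp mm [66.5 85.4 58.8] yaw 1.27 z [-0.005  0.012 -1.   ] F [-0.5  1.1 -0.5] g -0.0
barrel [(0.59, array([96.5, -2.3, 66.7]))]
bolt_tab [(0.74, array([69.2, 74.6, 68.4]))]
[67, 70, 60] -> [ 0.055 -0.003 -0.003]
```

View pics/w17.png

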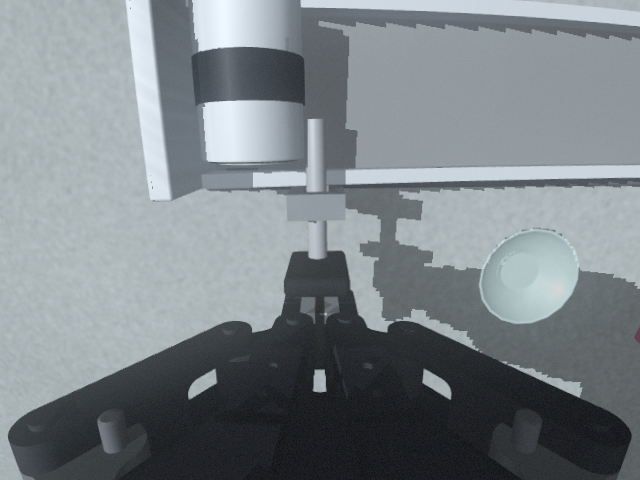

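```bash
python3 -m jog '[[-1,0.015,0,0,0,0,0],[-1,0.03,0,0,0,0,0],[-1,0.045,0,0,0,0,0],[-1,0.055,0,0,0,0,0],[-1,0.065,0,0,0,0,0],[-1,0.065,0,0,0,0,0]]'
python3 -c "
from h import *
st=where();im=arm.capture('wrist');cv2.imwrite('pics/w18.png',im)
for n in('barrel','bolt_tab'):print(n,[(round(d['confidence'],2),(1e3*inramp(w('wrist',d['position'],st))).round(1)) for d in arm.place_of(n,'wrist')])"
```

```text
t: 16.98
tool_pos: [0.532, -0.0216, 0.0591]
ee_rot: [1.0, 0.011, -0.005, -0.006]
force: [-14.9, -0.6, 12.1]
grip_width: -0.0001
t 16.9833 tcp ramp mm [66.4 70.3 59.1] yaw 1.32 z [-0.01   0.012 -1.   ] F [-14.9  -0.6  12.1] g -0.0001
barrel [(0.71, array([91.7,  1.4, 64.5]))]
bolt_tab [(0.73, array([67. , 57.2, 70.3]))]
```

View pics/w18.png

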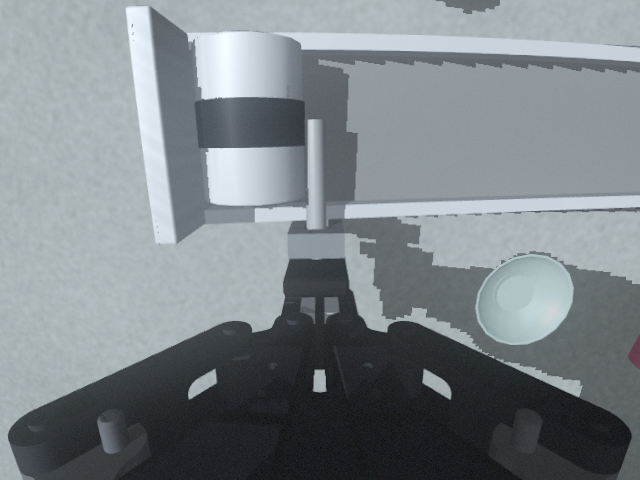

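The bolt is shut: the force rose to 15 N at its stop, the tab is at y≈57–59 mm, and the rod reaches past mid-gutter, ending at (316,120) beside the barrel. I retreat.

```bash
python3 -m jog '[[-1,-0.03,0,0,0,0,0],[-1,-0.1,0,0,0,0,0],[-1,-0.2,0,-0.05,0,0,0],[-1,-0.25,0,-0.2,0,0,0],[-1,-0.25,0,-0.35,0,0,0],[-1,-0.25,0,-0.4,0,0,0],[-1,-0.25,0,-0.4,0,0,0],[-1,-0.25,0,-0.4,0,0,0]]'
python3 -c "
from h import *
st=where();im=arm.capture('wrist');cv2.imwrite('pics/w19.png',im)
for n in('barrel','bolt_tab','nest'):print(n,[(round(d['confidence'],2),(1e3*inramp(w('wrist',d['position'],st))).round(1)) for d in arm.place_of(n,'wrist')])
im=arm.capture('side');cv2.imwrite('pics/s19.png',cv2.resize(im[200:340,270:430],None,fx=5,fy=4))
for n in('barrel','bolt_tab','nest'):print(n,[(round(d['confidence'],2),(1e3*inramp(w('side',d['position'],st))).round(1)) for d in arm.place_of(n,'side')])"
```

```text
t: 17.8
tool_pos: [0.4714, -0.0245, 0.1608]
ee_rot: [1.0, 0.011, -0.003, -0.006]
force: [-0.2, -0.0, -0.3]
grip_width: -0.0001
t 17.8 tcp ramp mm [ 65.1 131.  160.8] yaw 1.31 z [-0.006  0.011 -1.   ] F [-0.2 -0.  -0.3] g -0.0001
barrel [(0.94, array([-160.9,  118.4,   20.8])), (0.8, array([97.4,  0. , 62.2])), (0.66, array([-85.8, 211.2,  21.4]))]
bolt_tab [(0.66, array([70. , 61.5, 70. ]))]
nest []
barrel [(0.94, array([-237.5,   43.2,   24.7])), (0.9, array([-82.8, 209. ,  21.1])), (0.76, array([-204.2, -115.9,   18.2])), (0.61, array([-159.5,  118.3,   19.9])), (0.59, array([86.9, -2.3, 64.6])), (0.3, array([-0.5, -1.6, -1.8]))]
bolt_tab [(0.51, array([64.7, 59.1, 69.3]))]
nest [(0.57, array([94.4, -5.2, 65. ])), (0.21, array([-101.7, -109. ,    1.7]))]
```

View pics/w19.png

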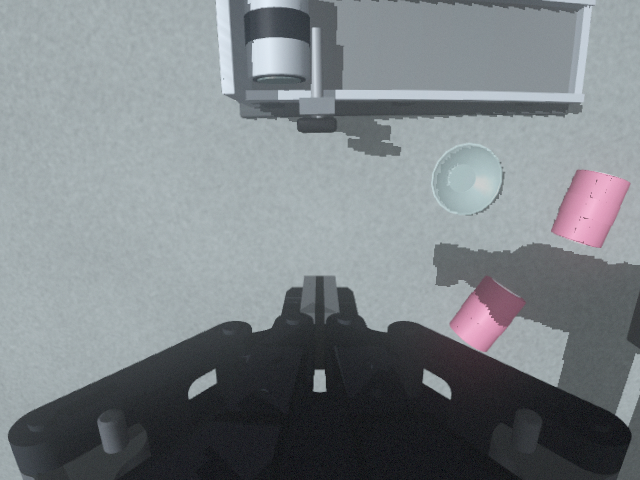

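View pics/s19.png

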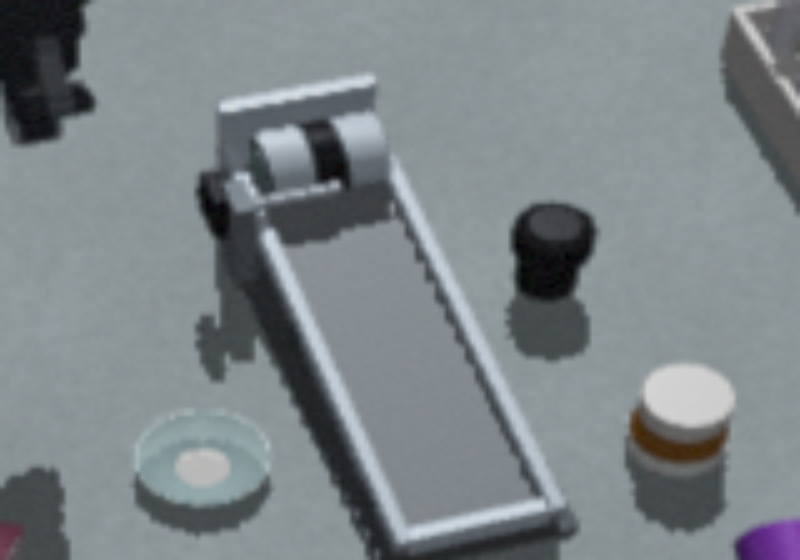

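```bash
python3 -c "
from workcell import arm
print(arm.job_done())"
```

```text
the job is handed in; nothing more can be done
None
```

I pushed the silver, black-banded barrel up the gutter with the shut fingertips, over the crest and home against the end stop. Then I pushed the bolt's tab until the bolt stopped. I backed the arm clear and handed the job in at about 18 s of the 54 s allowed; no verdict is reported.

**Getting up the slope:** The first three pushes wedged the barrel and lifted the finger, with up to about 20 N on the tool. Each time I eased back, and the barrel rolled back about 10 mm to the lip. Keeping the tool leaned back about 24° with the tip lower, the barrel then rolled up at under about 5 N.

**Last checks:**
- **Barrel:** The final pictures show it against the stop. The network's estimates of its x ranged from 87 to 97 mm against the 93 mm target. That spread is wider than the 6 mm tolerance, so I went by the pictures.
- **Bolt:** The tab is at y 59–62 mm (59 is fully shut), with the rod just downhill of the barrel. The force rose to about 15 N when the bolt reached its stop.
- **Robot and bystanders:** The force on the tool is near zero, and the arm is clear of everything. The dish, jar and eyepiece look unmoved in the final pictures. I did not check the other bystanders at the end, but the arm was not near them.

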